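# Take a cake board off the marble slab and lay it on the scale

## Task

Slide the thin cake board across the marble slab until one end clearly overhangs an edge (by about 5 cm), pinch it by that overhanging end and lift it off. Lay it flat in the middle of the bench scale's steel platform, setting it down gently rather than dropping it, and let go. Do not let the board fall onto the bench, and leave everything else where it is.

Things in the scene. Friction and masses are not known exactly. Their poses are not given: they have to be found in the camera images.
- board_center (a point): centre (half-way up) of the cake board: loose, stiff brown card, 50 mm wide (own x), 180 mm long (own y), 3 mm thick (own z, up), about 30 g. Lies flat on the slab roughly along the slab's y; too thin for a sure grip there. It slides easily on the stone (friction about 0.35, under half that of rubbery fingertips): fingertips pressed on its top drag it
- board_end_a (a point): middle of the board's short end at its own +y, 90 mm from its centre, half-way up; same axes as board_center
- board_end_b (a point): middle of the board's short end at its own -y, 90 mm from its centre, half-way up; same axes as board_center
- slab: white marble pastry slab, fixed, 300 mm along its own x, 340 mm along its own y; top face 40 mm above the bench; stone 30 mm thick on 10 mm feet set in from the edges. Origin at the centre of its underside, on the bench; z up. It stands left or right in front of the robot, with the scale on the other side and clear bench between them
- scale_platform (a point): centre of the top face of the fixed bench scale's flat, bare steel platform, 65 mm above the bench; x away from the robot, z up. The platform is 150 mm along x, 176 mm along y, 8 mm thick; the white housing below is no wider, and its lower keypad front reaches to 148 mm from this point towards -x
- cutters: nest of three round steel pastry cutters, 60 mm across and 36 mm high, standing on the rear part of the slab; origin at its underside
- brush: pastry brush with wooden handle, 160 x 26 x 12 mm, lying along the slab's front edge (nearest the robot); origin at its underside
- shaker: aluminium sugar shaker, 62 mm across, 110 mm high, upright on the bench behind the gap between slab and scale; origin under its centre
- tart_tin: small aluminium tart tin, 60 mm across, 20 mm high, on the bench in front of the gap between slab and scale; origin under its centre
- bowl: small steel bowl, 130 mm across, 60 mm high, at the back of the bench; origin under its centre

How it is judged:
By the outcome, as a careful person would: the job done as asked, in the order asked, and still so for the second after the job is handed in, with the robot touching nothing.
It also fails if it takes over 58 s, if anything falls off the work surface, if the arm or the gripper's body presses on something with over 40 N, if the wrist force passes 120 N, or if a joint passes its speed limit or range.

## Robot

A 6-joint arm with a two-finger parallel gripper is mounted at the origin on the work surface. World frame = base frame: x ahead of the robot, y to its left, z up, the work surface at z = 0. Lengths are in mm, angles in rad, forces in N, time in s.
With the tool pointing down it reaches from about 425 to 950 mm from the base axis. Payload 14.7 kg.
Tool frame: the origin (TCP) lies on the centre line of the jaws, within the pads' length; the fingertips stand 17 mm ahead of it and the grasp point (between the pads) lies 2 mm behind it; z points along the fingers, y is the direction in which the jaws open and shut (so a half turn about z gives the same grasp; the last joint's range is limited). The gripper opens to 85 mm and grips with 20 to 120 N. Pads are 22 mm wide; open, the fingers measure 114 mm over their backs; the gripper's body (76 mm by 85 mm) begins 54 mm behind the grasp point. The pads swing forward as they close: fully open they stand 13 mm farther back than shut.
Start: joints at [1.238, 0.48, 1.596, -0, 1.065, -0.047], TCP at [183.227, 623.635, 248.297] pointing down, gripper open.
Joint ranges: [-2.75, 2.75], [-0.82, 2.05], [0.23, 2.67], [-1.56, 4.7], [0.09, 2.69], [-2.92, 2.92]. Speed limits (rad/s): [1.89, 1.89, 2.39, 3.01, 3.01, 3.01].

## Interface

Orientations are given as a unit quaternion [w, x, y, z].
In Python, from rig import read_state, grab_frame, camera_info, env gives the robot as it stands.
- The arm moves only by the tool move_arm, never from a script. Its argument "steps" is one flat list of numbers, 5 for each row, row after row: the shift along the world's x, y, z in mm, then the turn about the world's z in degrees, then the finger opening in mm, from 0 to 85.4. A call has 1 to 12 rows; each row shifts and turns the commanded pose from where the row before left it; what a row does not reach is not made up. A row lasts 1/12 s, in which the tool goes at most 41.7 mm and 7.16 degrees, less where a joint would pass 70% of its speed; a pose out of reach is approached as far as the arm can. A call is refused whole if a number of a shift passes 41.7 or a number of a turn 7.16, either way. A call with a gripper value outside its range is refused whole. The fingers move at their own pace and stop on an object; the grip force is fixed at half the most. Time passes only in rows, so rows that do not move let the fingers close. It gives the time, the measured TCP pose, the force and the opening at its end, in the units of the state.
- read_state(): the state, without advancing time (a new reading comes with each control period).
- grab_frame(name): name is "side" or "top"; returns (picture, depth): 420x560x3 uint8, red, green, blue; 420x560 float32, mm along the optical axis (not along the pixel's ray), 0 where there is no reading.
- camera_info(name): a dict with "fovy" (degrees; the focal length in pixels is half the picture's height over the tangent of half this angle, whatever the lens; pixels are square), "cx", "cy" (the principal point, pixels), "k1" (the pictures are not rectified: a ray, as slopes to the right and down, at radius r is drawn at 1 + k1 r^2 times it, then the intrinsics apply), "R" (3x3) and "t" (3): a world point X has camera coordinates R X + t. Camera axes: x right, y down, z forward; pixel columns grow to the right and rows downward; lengths in mm; the calibration is good to about 2 mm. A picture is of the moment at which its call begins. camera_info takes no time and is no camera call.
- env.hand_in(): hands the job in, once; it reports no verdict.
The state is a dict: "time": time; "qpos": joint angles; "joint_velocities": joint speeds; "effort": joint torques, N m; "eef_pos": TCP position; "orientation": TCP orientation; "force": force on the tool from outside, world axes, zero at the start; "ft_torque": the same for the moment, N m; "opening": opening from 0.0 (shut) to 1.0 (fully open).
Only numpy, scipy, OpenCV 4.12 (cv2) and the standard library are available. Lean on these libraries where they do the work, as an engineer would, in place of code of your own. Each camera call takes 0.05 s, during which the arm holds its last target.

## Working session

There is one attempt and no reset: what is moved stays moved. The work goes in short steps, Python scripts to look and compute and a tool call to move; the robot and the scene stay as the last step left them, time stands still between calls to the robot, and variables do not carry over. Pictures are saved under pics/ and viewed, and the job is handed in when it is done.

Besides the shell and the picture viewer there is one more tool, called after "Request:" by a JSON object that holds its "api" and its "payload", one argument or row to a line. move_arm: Moves the arm, as the interface text tells. Its arguments: {"type":"object","properties":{"steps":{"type":"array"}},"required":["steps"]}

```bash
ls; mkdir -p pics; python3 - <<'E'
from rig import *
import cv2
for n in ("side","top"):
    p,d=grab_frame(n); cv2.imwrite(f"pics/{n}0.png",p[:,:,::-1]); 
    import numpy as np; np.save(f"pics/{n}0d.npy",d); np.save(f"pics/{n}0.npy",p)
    print(n,camera_info(n))
print(read_state())
E
```

```text
pics
side {'fovy': 56.206057436618025, 'cx': 280.7175352716706, 'cy': 211.8286565449451, 'k1': -0.05396252847505446, 'R': array([[-0.98856369, -0.15075074, -0.00400636],
       [-0.11536331,  0.77308309, -0.62372578],
       [ 0.09712437, -0.61613047, -0.78163297]]), 't': array([545.9387064 , 124.29039243, 865.60407672])}
top {'fovy': 50.00162503617398, 'cx': 269.8688095438604, 'cy': 212.86552879982355, 'k1': -0.020097340260365953, 'R': array([[ 0.1700278 , -0.98543477,  0.00297633],
       [-0.96213058, -0.16665838, -0.2157075 ],
       [ 0.2130617 ,  0.03381265, -0.97645349]]), 't': array([-126.29545909,  577.14371056, 1050.52287277])}
{'time': 0.1, 'qpos': array([ 1.23838187e+00,  4.80805624e-01,  1.59679134e+00, -2.77168206e-05,
        1.06506852e+00, -4.65665765e-02]), 'joint_velocities': array([ 0.00268391, -0.00093224, -0.00045812, -0.00087515,  0.00109824,
        0.00023381]), 'effort': array([ 1.42334844e-03, -9.52253723e+01, -4.31042933e+01, -3.46588859e-04,
        5.21890644e-03,  2.15360222e-05]), 'eef_pos': array([183.14023132, 623.32102921, 247.72013407]), 'orientation': array([-8.91355803e-05,  1.42431175e-01,  9.89804563e-01, -5.29097936e-04]), 'force': array([ 0.37301508, -0.48802517,  0.30830591]), 'ft_torque': array([ 0.01964632, -0.00885915,  0.00026126]), 'opening': 0.9985611821033797}
```

View pics/top0.png

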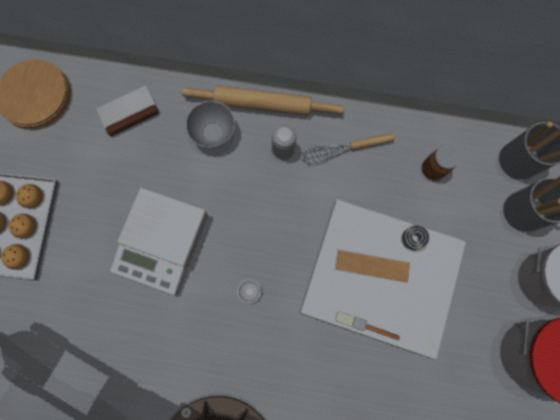

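View pics/side0.png

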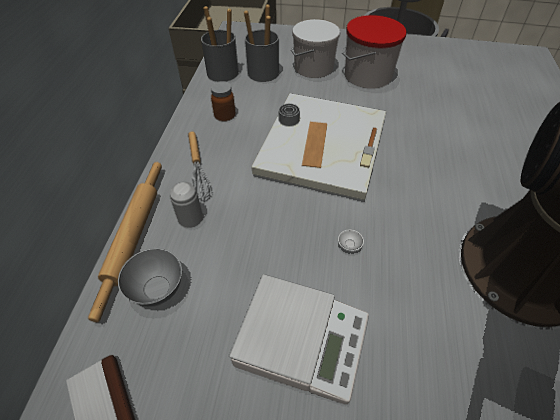

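The top view shows the slab on the robot's right (board at about (337-409, 252-281), cutters at (416,237), brush at (367,325)). The scale is on the left, with its platform around (163,228). The tart tin is at (250,291) and the shaker at (284,140).

```bash
cat > h.py <<'E'
import numpy as np, cv2
from rig import *
def ray(n,u,v):
    c=camera_info(n); f=210/np.tan(np.radians(c['fovy'])/2)
    K=np.array([[f,0,c['cx']],[0,f,c['cy']],[0,0,1]])
    s=cv2.undistortPoints(np.array([[[u,v]]],float),K,np.array([c['k1'],0,0,0,0.]))[0,0]
    R=c['R'];return -R.T@c['t'], R.T@np.array([s[0],s[1],1])
def P(n,u,v,z):
    o,d=ray(n,u,v); return (o+d*(z-o[2])/d[2])[:2].round(1)
def pix(n,X):
    c=camera_info(n); f=210/np.tan(np.radians(c['fovy'])/2)
    q=c['R']@np.array(X,float)+c['t']; s=q[:2]/q[2]; s=s*(1+c['k1']*(s@s)); return (s*f+[c['cx'],c['cy']]).round(1)
def crop(img,x0,y0,x1,y1,k,name):
    a=img[y0:y1,x0:x1,::-1]; cv2.imwrite(name,cv2.resize(a,None,fx=k,fy=k,interpolation=cv2.INTER_CUBIC))
E
python3 - <<'E'
from h import *
t=np.load('pics/top0.npy'); s=np.load('pics/side0.npy')
crop(t,290,190,480,365,4,'pics/t_slab.png')
crop(t,95,180,225,300,5,'pics/t_scale.png')
crop(s,245,85,395,205,5,'pics/s_slab.png')
crop(s,225,265,375,405,5,'pics/s_scale.png')
# board by colour
for n,im in(('top',t),('side',s)):
    hsv=cv2.cvtColor(im,cv2.COLOR_RGB2HSV)
    m=cv2.inRange(hsv,(5,90,60),(20,255,255))
    nn,l,st,c=cv2.connectedComponentsWithStats(m)
    for i in range(1,nn):
        if st[i,4]>150:
            cnt=cv2.findContours((l==i).astype('u1'),0,1)[0][0]
            b=cv2.boxPoints(cv2.minAreaRect(cnt)); print(n,st[i],c[i].round(1),b.round(1).tolist(),[P(n,*q,43).tolist() for q in b])
E
```

```text
top [   0   60   70   69 3775] [32.5 93.4] [[-0.0, 60.0], [69.0, 60.0], [69.0, 128.0], [0.0, 128.0]] [[891.8, 778.0], [923.2, 589.4], [730.1, 535.6], [699.4, 717.2]]
top [ 183   87  160   28 2012] [263.5 100.3] [[181.89999389648438, 99.80000305175781], [183.89999389648438, 82.30000305175781], [343.1000061035156, 100.80000305175781], [341.0, 118.30000305175781]] [[859.4, 258.8], [910.5, 264.3], [930.1, -166.0], [879.3, -167.4]]
top [107 106  49  27 271] [130.7 118.9] [[106.0, 127.9000015258789], [153.5, 104.80000305175781], [155.8000030517578, 109.69999694824219], [108.30000305175781, 132.8000030517578]] [[746.9, 439.0], [832.2, 330.3], [819.6, 321.0], [734.6, 429.5]]
top [351 134  42  15 265] [371.7 141.1] [[350.70001220703125, 142.5], [391.6000061035156, 133.39999389648438], [393.0, 139.6999969482422], [352.1000061035156, 148.8000030517578]] [[816.2, -201.5], [860.1, -304.5], [843.3, -310.1], [799.7, -207.3]]
top [  0 182  12  22 215] [  4.7 192.2] [[-0.0, 182.0], [11.0, 182.0], [11.0, 203.0], [0.0, 203.0]] [[556.3, 672.4], [561.1, 644.2], [507.6, 627.8], [502.7, 655.8]]
top [ 16 18
[... 1180 characters left out ...]
438, 131.1999969482422], [199.8000030517578, 160.89999389648438], [192.39999389648438, 162.10000610351562]] [[858.6, -284.3], [839.4, -292.3], [792.3, -179.3], [810.3, -172.1]]
side [  88  162   73  160 2735] [124.4 239.9] [[80.4000015258789, 315.3999938964844], [147.8000030517578, 158.10000610351562], [167.6999969482422, 166.60000610351562], [100.30000305175781, 324.0]] [[906.3, 270.7], [931.7, -170.0], [868.7, -147.0], [859.6, 280.7]]
side [105 357  24  63 374] [116.4 387.9] [[103.4000015258789, 358.70001220703125], [110.30000305175781, 356.6000061035156], [128.89999389648438, 418.70001220703125], [122.0, 420.79998779296875]] [[825.9, 342.5], [814.9, 336.8], [742.1, 430.3], [752.4, 435.3]]
```

View pics/t_slab.png

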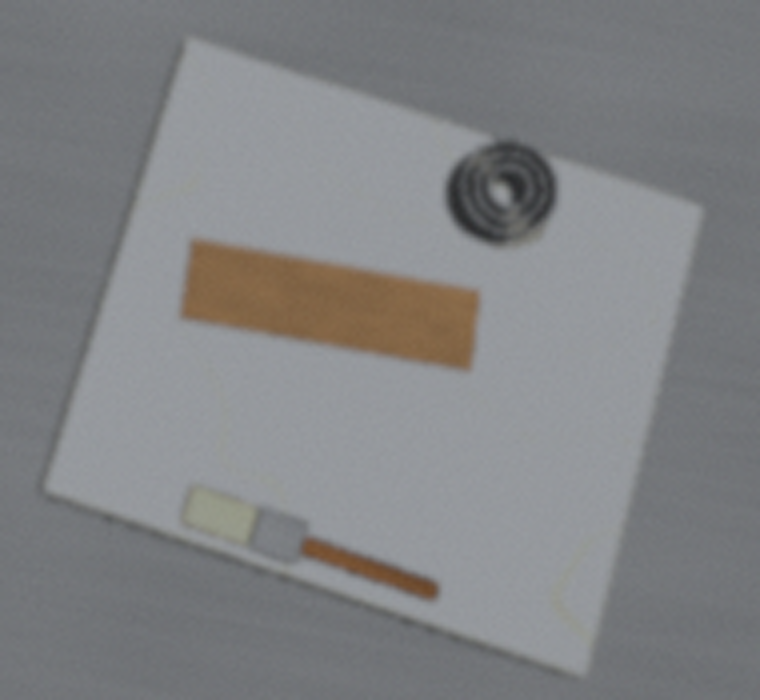

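View pics/t_scale.png

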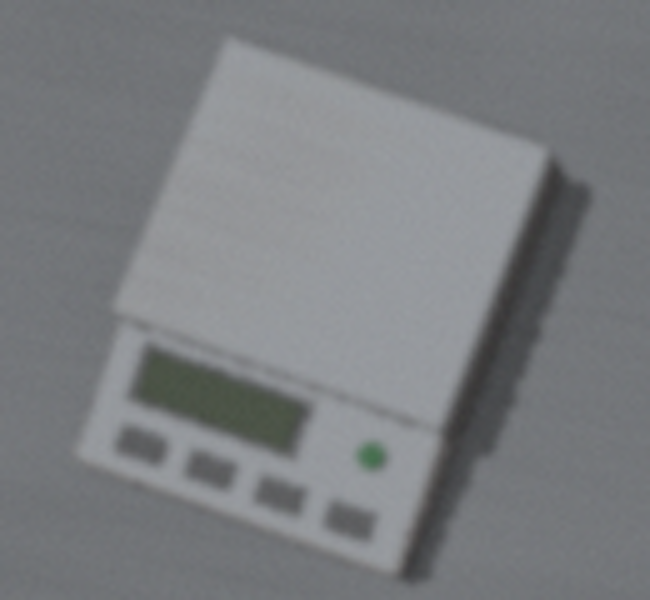

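View pics/s_slab.png

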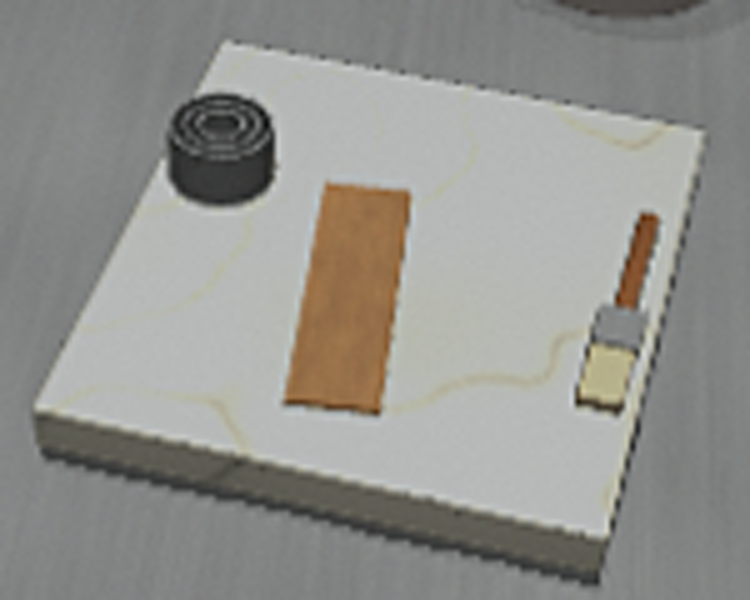

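View pics/s_scale.png

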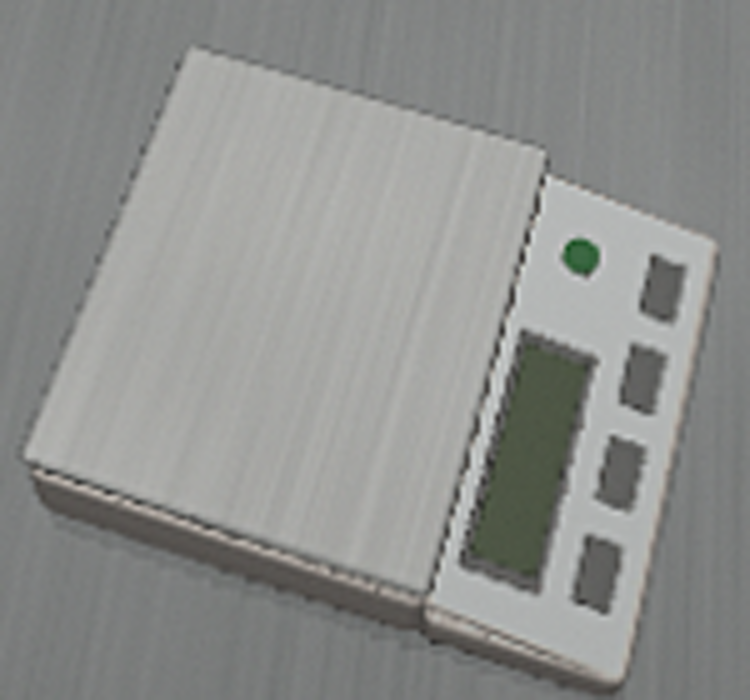

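In the top crop the slab corners are at about (188,38), (704,207), (586,676) and (44,490). The platform corners are at (229,38), (549,150), (440,428) and (115,307). The side crops give a second reading of both.

```bash
python3 - <<'E'
from h import *
def g(n,L,x0,y0,k,z):
    p=np.array([P(n,x0+(a+.5)/k-.5,y0+(b+.5)/k-.5,z) for a,b in L]); c=p.mean(0)
    print(n,p.tolist(),'c',c.round(1))
    e=p-np.roll(p,-1,0); print(' len',np.linalg.norm(e,axis=1).round(1),'ang',np.degrees(np.arctan2(e[:,1],e[:,0])).round(1))
g('top',[(188,38),(704,207),(586,676),(44,490)],290,190,4,40)
g('side',[(36,408),(225,40),(704,132),(610,538)],245,85,5,40)
g('top',[(229,38),(549,150),(440,428),(115,307)],95,180,5,65)
g('side',[(28,460),(192,48),(545,152),(425,592)],225,265,5,65)
g('top',[(192,240),(479,291),(470,369),(182,318)],290,190,4,43)
g('side',[(285,403),(327,184),(411,191),(381,411)],245,85,5,43)
print('cutters',P('top',290+502/4,190+192/4,76),P('side',245+220/5,85+125/5,76))
print('tin',P('top',250,291,20),P('side',350,240,20))
print('shaker',P('top',285,131,110),P('side',183,189,110))
d=np.load('pics/top0d.npy'); 
def D(u,v):
    o,r=ray('top',u,v); return (o+r*d[v,u]).round(1)
print(D(372,266),D(372,300),D(163,228),D(284,131))
s=read_state()['orientation'];print(s)
print(env, [a for a in dir(env) if a[0]!='_'])
E
```

```text
top [[659.6, -186.7], [606.9, -520.7], [313.8, -473.8], [366.4, -140.1]] c [ 486.7 -330.3]
 len [338.1 296.8 337.8 296.9] ang [ 81.   -9.1 -99.  171. ]
side [[655.2, -182.5], [602.9, -515.7], [310.7, -467.2], [361.7, -136.3]] c [ 482.6 -325.4]
 len [337.3 296.2 334.8 297.1] ang [ 81.1  -9.4 -98.8 171.1]
top [[599.3, 304.2], [570.3, 134.7], [426.8, 158.9], [457.2, 327.7]] c [513.4 231.4]
 len [172.  145.5 171.5 144. ] ang [  80.3   -9.6 -100.2  170.6]
side [[594.4, 308.2], [566.8, 137.6], [424.0, 162.5], [452.3, 331.6]] c [509.4 235. ]
 len [172.8 145.  171.5 144. ] ang [ 80.8  -9.9 -99.5 170.6]
top [[531.4, -206.7], [530.1, -385.8], [481.7, -385.4], [482.6, -207.3]] c [ 506.4 -296.3]
 len [179.1  48.4 178.1  48.8] ang [  89.6   -0.5  -90.3 -179.3]
side [[528.7, -201.9], [525.7, -381.2], [477.8, -382.1], [479.5, -203.4]] c [ 502.9 -292.2]
 len [179.3  47.9 178.7  49.2] ang [  89.     1.1  -90.5 -178.3]
cutters [ 586.2 -384.7] [ 586.6 -381. ]
tin [395.9  -9.8] [393.7  -3.2]
shaker [790.3 -29.4] [774.2 -21.9]
[ 505.4 -295.4   44.7] [ 424.1 -306.4   40.4] [507.2 224.7  67.9] [789.8 -26.9 110. ]
[-8.91355803e-05  1.42431175e-01  9.89804563e-01 -5.29097936e-04]
<Robot object at 0x7fb0e256be00> ['Unreachable', 'hand_in']
```

Averages from the two cameras: board centre (505,-294), yaw about -0.5°. The slab's +y edge is at y ≈ -160 at the board, so I need about +95 mm of slide. The scale centre is (511,233), yaw about -9.5°. I'll start the approach.

Request:
{"api": "move_arm", "payload": {
  "steps": [28,-28,0,-6.1,0,28,-28,0,-6.1,0,28,-28,0,-6.1,0,28,-28,0,-6.1,0,28,-28,0,-6.1,0,28,-28,0,-6.1,0,28,-28,0,-6.1,0,28,-28,0,-6.1,0,28,-28,0,-6.1,0,28,-28,0,-6.1,0,28,-28,0,-6.1,0,28,-28,0,-6.1,0]
}}

```text
time: 1.1
eef_pos: [520.2, 285.9, 248.2]
orientation: [-0.0, 0.706, 0.708, -0.0]
force: [-0.1, 1.3, -0.6]
opening: 0.003
```

Request:
{"api": "move_arm", "payload": {
  "steps": [0,-40,-5,0,0,0,-40,-5,0,0,0,-40,-5,0,0,0,-40,-5,0,0,0,-40,-5,0,0,0,-40,-5,0,0,0,-40,-5,0,0,0,-40,-5,0,0,0,-40,-5,0,0,0,-40,-5,0,0,0,-40,-5,0,0,0,-40,-5,0,0]
}}

```text
time: 2.1
eef_pos: [518.7, -194.3, 187.9]
orientation: [-0.0, 0.705, 0.71, -0.0]
force: [0.8, 0.8, -0.3]
opening: 0.0
```

Request:
{"api": "move_arm", "payload": {
  "steps": [-3,-28,-20,0,0,-4,-28,-20,0,0,-4,-28,-20,0,0,-3,-27,-20,0,0,0,0,-18,0,0,0,0,-12,0,0,0,0,-6,0,0,0,0,0,0,0]
}}

```text
time: 2.77
eef_pos: [504.6, -302.2, 71.1]
orientation: [-0.001, 0.704, 0.71, -0.0]
force: [0.5, 0.4, -0.6]
opening: -0.003
```

```bash
python3 - <<'E'
from h import *
p,d=grab_frame('side'); crop(p,235,60,395,200,5,'pics/a.png'); print(read_state()['eef_pos'],read_state()['force'])
E
```

```text
[ 505.1337306  -302.39061145   72.11785757] [0.49414769 0.28760389 0.13921668]
```

View pics/a.png

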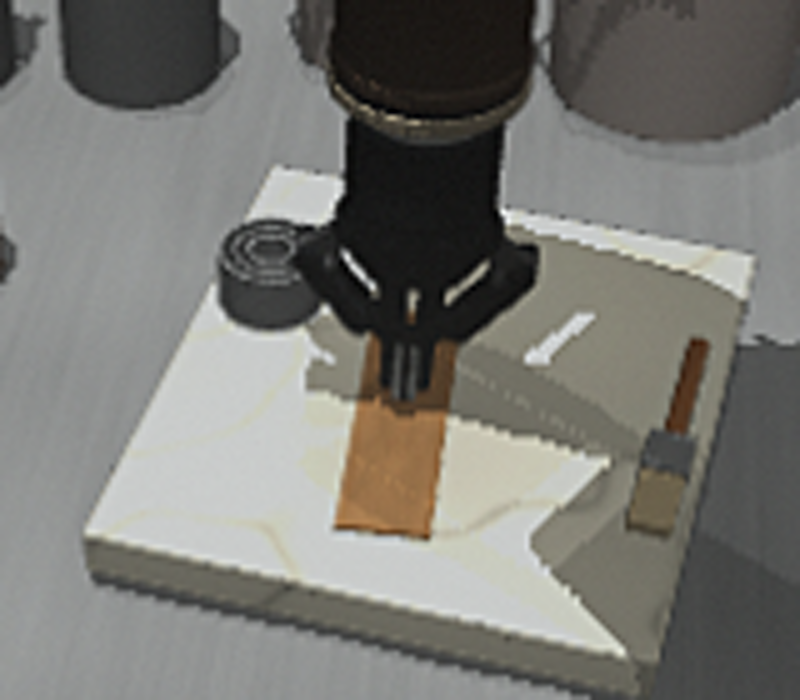

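The closed fingertips hover centred across the board, at about (405,400) in the crop, clear of the cutters. Now I'll press down gently.

Request:
{"api": "move_arm", "payload": {
  "steps": [0,0,-4,0,0,0,0,-3,0,0,0,0,-2,0,0,0,0,-1,0,0,0,0,0,0,0]
}}

```text
time: 3.23
eef_pos: [505.3, -303.2, 62.4]
orientation: [0.0, 0.704, 0.71, 0.0]
force: [-0.2, -0.0, 0.3]
opening: 0.003
```

Request:
{"api": "move_arm", "payload": {
  "steps": [0,0,-1,0,0,0,0,-0.5,0,0,0,0,0,0,0]
}}

```text
time: 3.48
eef_pos: [505.2, -303.4, 60.8]
orientation: [0.0, 0.705, 0.71, 0.0]
force: [-0.1, 0.5, 0.3]
opening: 0.003
```

Request:
{"api": "move_arm", "payload": {
  "steps": [0,0,-0.5,0,0,0,0,0,0,0]
}}

```text
time: 3.65
eef_pos: [505.2, -303.4, 60.3]
orientation: [0.0, 0.704, 0.71, -0.0]
force: [-0.6, -0.1, 0.6]
opening: 0.0
```

Request:
{"api": "move_arm", "payload": {
  "steps": [0,0,-0.5,0,0,0,0,0,0,0]
}}

```text
time: 3.82
eef_pos: [505.3, -303.4, 60.1]
orientation: [0.0, 0.704, 0.71, 0.0]
force: [-1.0, 0.4, 4.7]
opening: 0.0
```

Request:
{"api": "move_arm", "payload": {
  "steps": [0,0,-0.5,0,0,0,0,0,0,0]
}}

```text
time: 3.98
eef_pos: [505.3, -303.4, 60.0]
orientation: [0.0, 0.704, 0.71, 0.0]
force: [-3.5, 2.6, 13.2]
opening: 0.004
```

Request:
{"api": "move_arm", "payload": {
  "steps": [0,2,0,0,0,0,4,0,0,0,0,5,0,0,0,0,5,0,0,0,0,4,0,0,0]
}}

```text
time: 4.4
eef_pos: [506.0, -283.9, 60.0]
orientation: [0.001, 0.704, 0.71, 0.0]
force: [0.2, -3.3, 7.4]
opening: 0.004
```

Request:
{"api": "move_arm", "payload": {
  "steps": [0,4,-0.2,0,0,0,6,0,0,0,0,6,0,0,0,0,6,0,0,0,0,6,0,0,0,0,6,0,0,0,0,4,0,0,0,0,0,0,0,0]
}}

```text
time: 5.07
eef_pos: [506.3, -245.4, 60.0]
orientation: [0.001, 0.704, 0.71, 0.0]
force: [2.1, 4.6, 14.2]
opening: -0.001
```

```bash
python3 - <<'E'
from h import *
p,d=grab_frame('side'); crop(p,235,60,395,200,5,'pics/b.png'); print(read_state()['eef_pos'],read_state()['force'])
E
```

```text
[ 506.29418328 -245.39912538   60.0144828 ] [ 2.29970049  5.87832957 14.10932927]
```

View pics/b.png

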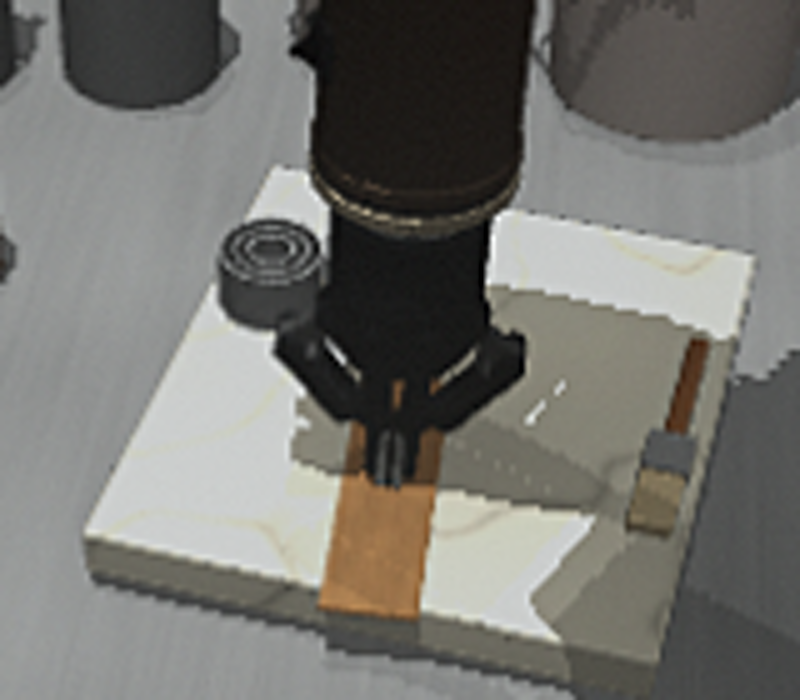

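The board follows the fingers and its end now just passes the slab edge, at about (370,612). I'll go about 38 mm further.

Request:
{"api": "move_arm", "payload": {
  "steps": [0,4,0,0,0,0,6,0,0,0,0,6,0,0,0,0,6,0,0,0,0,6,0,0,0,0,6,0,0,0,0,4,0,0,0,0,0,0,0,0]
}}

```text
time: 5.78
eef_pos: [506.4, -207.3, 60.0]
orientation: [0.001, 0.704, 0.71, 0.0]
force: [1.8, 4.7, 13.8]
opening: -0.004
```

```bash
python3 - <<'E'
from h import *
p,d=grab_frame('side'); crop(p,235,80,395,220,5,'pics/c.png'); print(read_state()['eef_pos'],read_state()['force'])
E
```

```text
[ 506.34066804 -207.37836197   60.00500856] [ 3.41214633  5.08910858 14.50653132]
```

View pics/c.png

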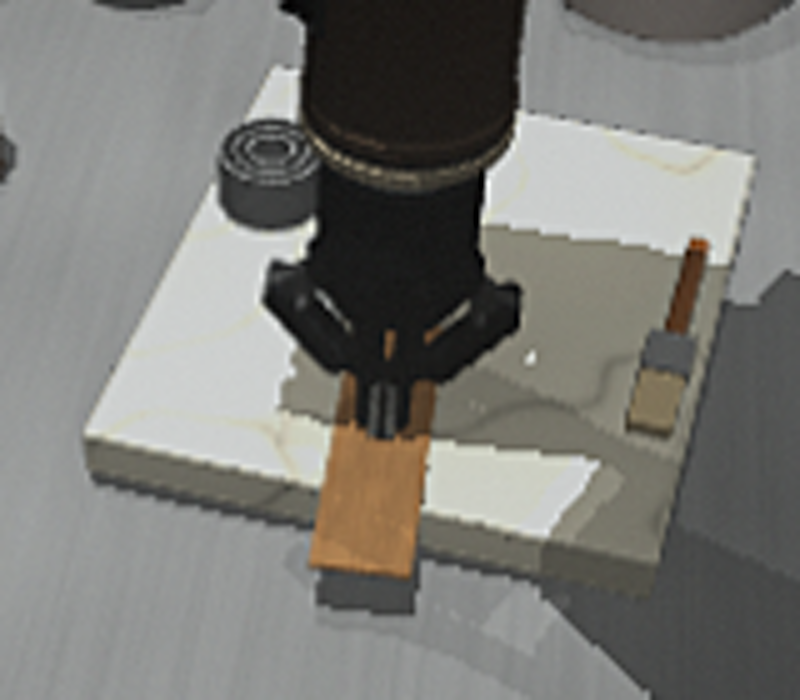

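The board now clearly overhangs, with its end corners at about (310,567) and (412,577) in the crop. Next I'll lift the fingers straight up and measure again.

Request:
{"api": "move_arm", "payload": {
  "steps": [0,0,3,0,0,0,0,15,0,0,0,15,40,0,85,0,25,30,0,85,0,25,0,0,85,0,15,0,0,85,0,0,0,0,85]
}}

```text
time: 6.42
eef_pos: [505.1, -125.5, 146.8]
orientation: [0.0, 0.704, 0.71, 0.0]
force: [-1.3, 0.1, 0.2]
opening: 0.709
```

```bash
python3 - <<'E'
from h import *
f=lambda a,b:P('side',235+(a+.5)/5-.5,80+(b+.5)/5-.5,43)
print(f(310,567),f(412,577))
for n in('top','side'):
    p,d=grab_frame(n); cv2.imwrite(f'pics/{n}1.png',p[:,:,::-1]);
    if n=='side': crop(p,235,80,395,220,5,'pics/d_s.png')
    else: crop(p,290,190,480,365,4,'pics/d_t.png')
print(read_state()['eef_pos'],read_state()['force'])
E
```

```text
[ 529.5 -105.8] [ 480.2 -106.7]
[ 505.25777692 -127.45128811  146.25088344] [ 0.75120487 -0.36243767 -0.21833775]
```

View pics/d_s.png

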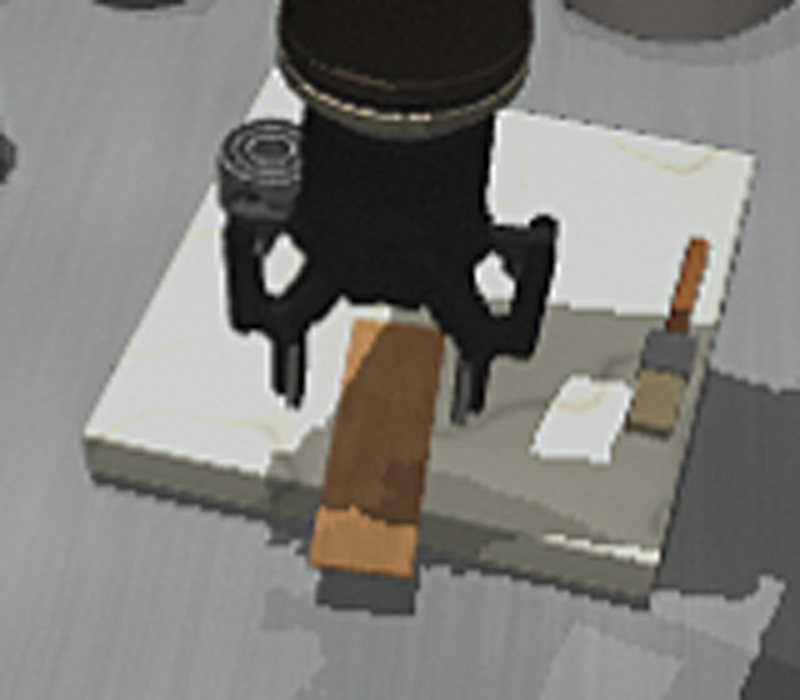

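View pics/d_t.png

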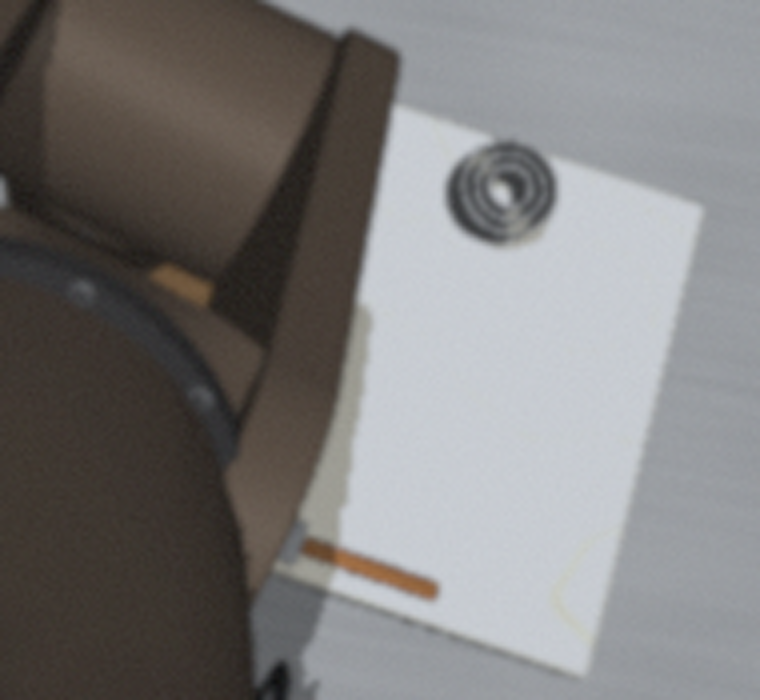

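The side view gives the board end at y ≈ -108 after the bias correction, so the overhang is about 52 mm and the jaws straddle the board's width. I'll descend so that the pads meet the overhanging end.

Request:
{"api": "move_arm", "payload": {
  "steps": [0,6,-20,0,85,0,0,-25,0,85,0,0,-25,0,85,0,0,-18,0,85,0,0,-12,0,85,0,0,-8,0,85,0,0,0,0,85,0,0,0,0,85]
}}

```text
time: 7.18
eef_pos: [505.1, -122.2, 37.9]
orientation: [-0.0, 0.705, 0.71, -0.0]
force: [0.1, 0.0, -0.6]
opening: 0.996
```

```bash
python3 - <<'E'
from h import *
p,d=grab_frame('side'); crop(p,235,80,395,220,5,'pics/e.png'); print(read_state()['eef_pos'],read_state()['force'])
E
```

```text
[ 505.51129618 -122.20955767   38.48005802] [-0.73187868  0.22108367 -0.17274525]
```

View pics/e.png

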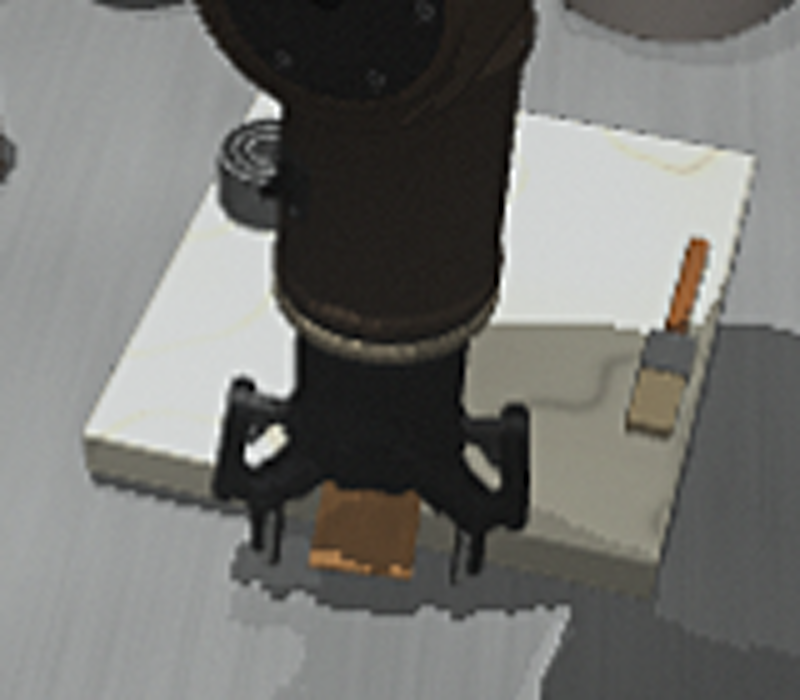

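The fingers straddle the overhang, with inner pad faces at about x=278 and 458 and the board spanning 310-412, so it sits about 3 mm towards +x. I'll centre it and close.

Request:
{"api": "move_arm", "payload": {
  "steps": [3,0,-1,0,85,0,0,0,0,70,0,0,0,0,60,0,0,0,0,54,0,0,0,0,50,0,0,0,0,45,0,0,0,0,40,0,0,0,0,40,0,0,0,0,40,0,0,0,0,40]
}}

```text
time: 8.07
eef_pos: [508.4, -121.8, 37.2]
orientation: [0.0, 0.704, 0.71, 0.0]
force: [0.6, 1.4, 4.3]
opening: 0.564
```

```bash
python3 - <<'E'
from h import *
p,d=grab_frame('side'); crop(p,235,80,395,220,5,'pics/f.png'); s=read_state();print(s['eef_pos'],s['force'],s['opening'])
E
```

```text
[ 508.36016222 -121.7284885    37.17089002] [0.02573567 1.22835421 3.52855955] 0.56122918849231
```

View pics/f.png

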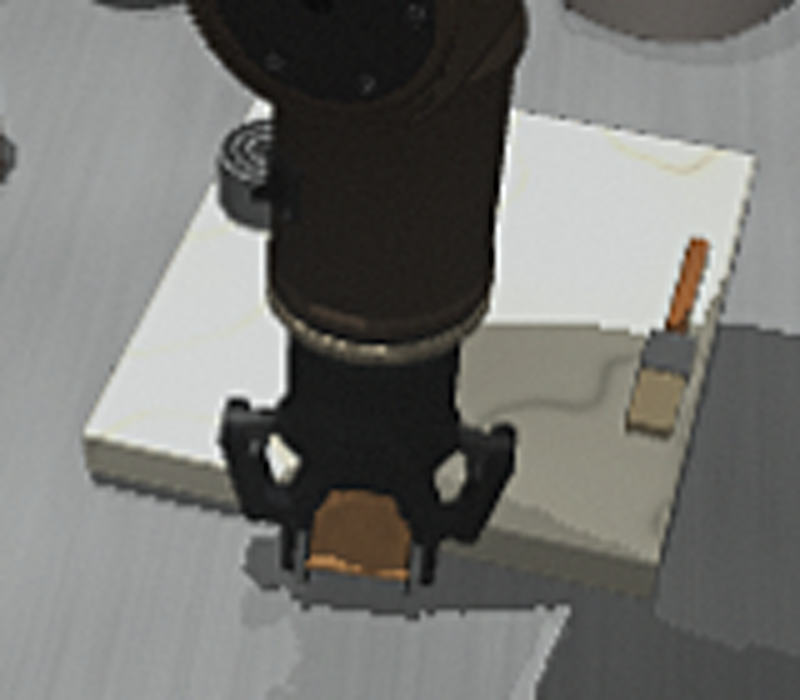

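The opening holds at about 48 mm, so the board's end is pinched between the pads. I'll lift a little and check.

Request:
{"api": "move_arm", "payload": {
  "steps": [0,0,3,0,40,0,0,6,0,40,0,0,8,0,40,0,0,10,0,40,0,0,12,0,40,0,0,12,0,40,0,0,12,0,40,0,0,8,0,40,0,0,0,0,40]
}}

```text
time: 8.87
eef_pos: [509.2, -122.1, 110.3]
orientation: [0.001, 0.704, 0.71, 0.001]
force: [0.6, -0.3, 0.2]
opening: 0.558
```

```bash
python3 - <<'E'
from h import *
p,d=grab_frame('side'); crop(p,235,60,395,200,5,'pics/g.png'); s=read_state();print(s['eef_pos'],s['force'],s['opening'])
E
```

```text
[ 508.84667723 -121.92385698  109.26500681] [ 0.3096733  -0.22414415 -0.52925172] 0.562398628674207
```

View pics/g.png

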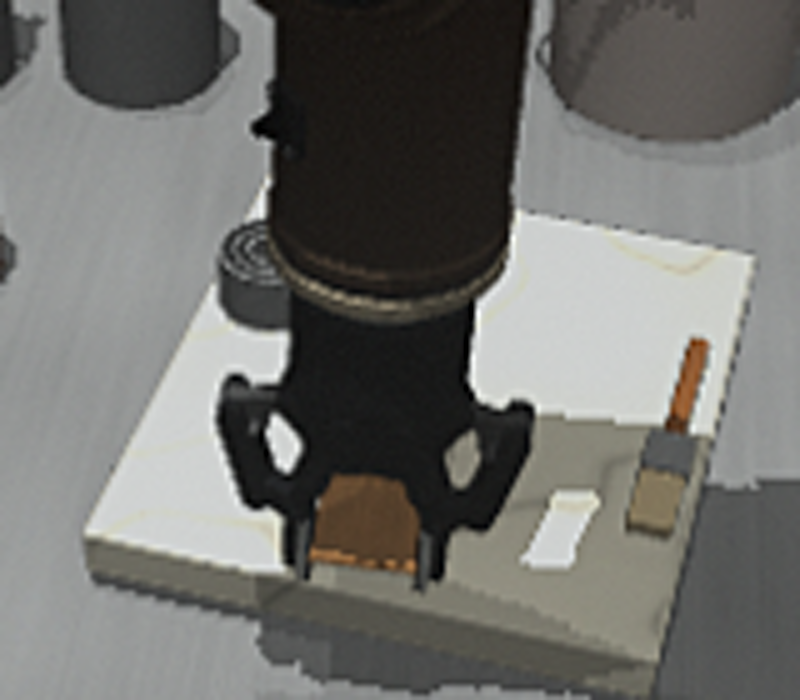

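The board is held and lifted, so I'll carry it over to the scale.

Request:
{"api": "move_arm", "payload": {
  "steps": [0,5,15,0,40,0,12,15,0,40,1,22,12,0,40,2,30,8,0,40,2,34,0,-1,40,2,34,0,-1,40,2,34,0,-1,40,2,34,0,-1,40,2,34,0,-1,40,2,34,0,-1,40,2,34,0,-1,40,2,34,0,-1,40]
}}

```text
time: 9.92
eef_pos: [526.6, 220.9, 157.4]
orientation: [-0.0, 0.753, 0.659, -0.0]
force: [0.8, -0.7, 0.7]
opening: 0.559
```

Request:
{"api": "move_arm", "payload": {
  "steps": [2,34,0,-1,40,1,30,0,-1,40,0,24,0,0,40,0,18,0,0,40,0,12,0,0,40,0,5,0,0,40,0,0,0,0,40,0,0,0,0,40]
}}

```text
time: 10.58
eef_pos: [530.1, 341.4, 157.8]
orientation: [0.0, 0.764, 0.646, -0.0]
force: [0.1, -0.4, -0.1]
opening: 0.563
```

```bash
python3 - <<'E'
from h import *
p,d=grab_frame('side'); cv2.imwrite('pics/h_s.png',p[:,:,::-1]); np.save('pics/h_s.npy',p);np.save('pics/h_sd.npy',d)
p,d=grab_frame('top'); cv2.imwrite('pics/h_t.png',p[:,:,::-1]); s=read_state();print(s['eef_pos'],s['orientation'],s['force'],s['opening'])
E
```

```text
[530.24739682 341.0910534  158.00894522] [ 7.48165087e-06  7.63957305e-01  6.45266727e-01 -2.95978808e-04] [-0.05819835 -1.48040822 -0.72156626] 0.5570925058064335
```

View pics/h_s.png

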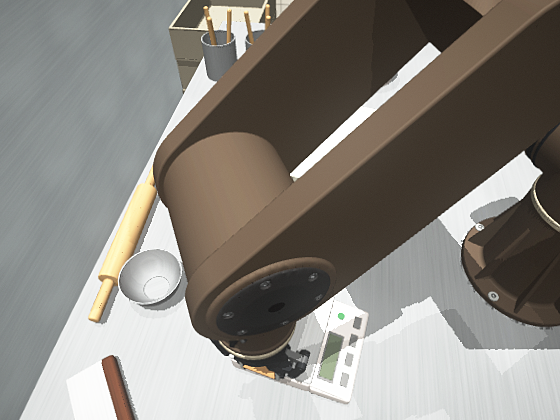

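View pics/h_t.png

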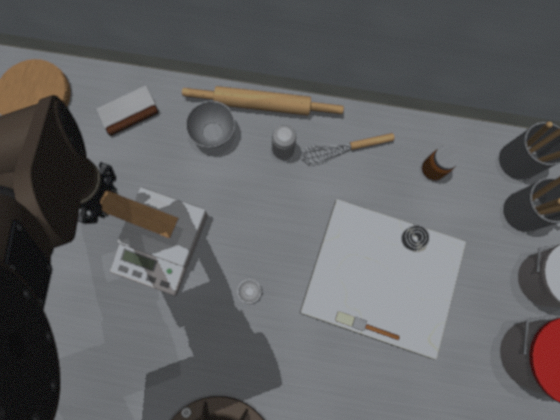

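In the top view the board is held at its left end (jaws at about (97,195)), with the tail at about (178,225) over the platform. A closer look will tell the tilt and the yaw.

```bash
python3 - <<'E'
from h import *
p=cv2.imread('pics/h_t.png')[:,:,::-1]; crop(p,80,170,220,290,5,'pics/i.png')
# predicted tail corners for level board at z=164.5
c=np.array([530.2,341.1]);th=np.radians(-9.65)
ux=np.array([np.cos(th),np.sin(th)]);uy=np.array([-np.sin(th),np.cos(th)])
for z in(164.5,154,144):
  print(z,[(((pix('top',[*(c+ux*a+uy*b),z])-[80,170])*5)).round().tolist() for a,b in((25,-166),(-25,-166),(25,-50),(-25,-50))])
E
```

```text
164.5 [[488.0, 227.0], [446.0, 331.0], [250.0, 143.0], [205.0, 245.0]]
154 [[492.0, 232.0], [450.0, 335.0], [257.0, 149.0], [213.0, 250.0]]
144 [[497.0, 237.0], [455.0, 338.0], [263.0, 155.0], [220.0, 255.0]]
```

View pics/i.png

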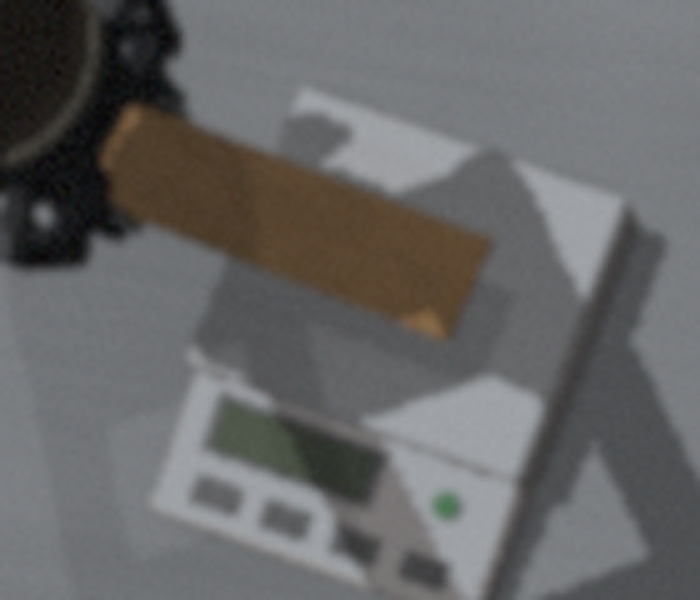

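```bash
python3 - <<'E'
from h import *
p,d=grab_frame('top')
L=[]
for v in range(195,235):
  for u in range(110,175):
    r,g,b=p[v,u].astype(int)
    if r>1.5*b and r>g*1.15:
      o,q=ray('top',u,v); L.append(o+q*d[v,u])
L=np.array(L);L=L[L[:,2]>120]
A=np.c_[L[:,:2]-L[:,:2].mean(0),np.ones(len(L))]
for _ in range(3):
  c=np.linalg.lstsq(A,L[:,2],rcond=None)[0]; r=L[:,2]-A@c; k=abs(r)<3*np.median(abs(r))+1e-6; A=A[k];L=L[k]
print(len(L),c,L[:,:2].mean(0),np.std(r)); 
th=np.radians(-9.65)
print('slope long deg',np.degrees(np.arctan(c[:2]@[-np.sin(th),np.cos(th)])),'cross',np.degrees(np.arctan(c[:2]@[np.cos(th),np.sin(th)])))
tail=np.array([530.2,341.1])-166*np.array([-np.sin(th),np.cos(th)])
print(c[2]+c[:2]@(tail-np.array(L[:,:2].mean(0))))
E
```

```text
1289 [-8.78619371e-03  4.59047126e-03  1.63561078e+02] [514.66173816 254.29760856] 1.574417416421007
slope long deg 0.17490597907126876 cross -0.5403614963312671
163.3162726964485
```

The board is level (0.2° along, 0.5° across). I'll add 3 mm of clearance for the fingers and lower it.

Request:
{"api": "move_arm", "payload": {
  "steps": [0,3,-10,0,40,0,0,-18,0,40,0,0,-20,0,40,0,0,-18,0,40,0,0,-12,0,40,0,0,-8,0,40,0,0,-3,0,40,0,0,0,0,40,0,0,0,0,40]
}}

```text
time: 11.48
eef_pos: [530.6, 345.4, 69.6]
orientation: [0.0, 0.764, 0.646, 0.0]
force: [-0.2, -0.4, -1.0]
opening: 0.562
```

```bash
python3 - <<'E'
from h import *
p,d=grab_frame('side'); crop(p,210,300,370,420,5,'pics/j.png'); 
p,d=grab_frame('top'); crop(p,80,170,220,290,5,'pics/k.png'); s=read_state();print(s['eef_pos'],s['force'],s['opening'])
E
```

```text
[530.75963861 345.58427306  70.01560518] [-0.0190179   0.39752787 -0.10316965] 0.5585802805919541
```

View pics/j.png

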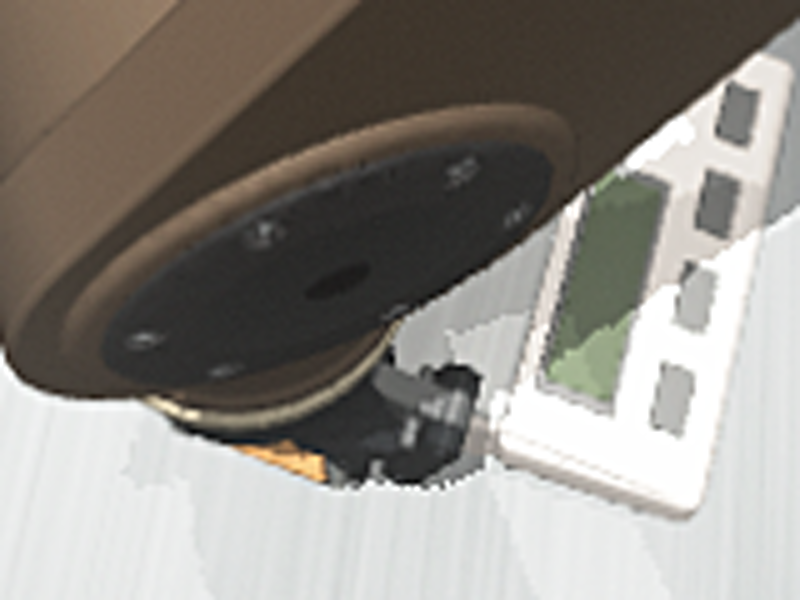

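View pics/k.png

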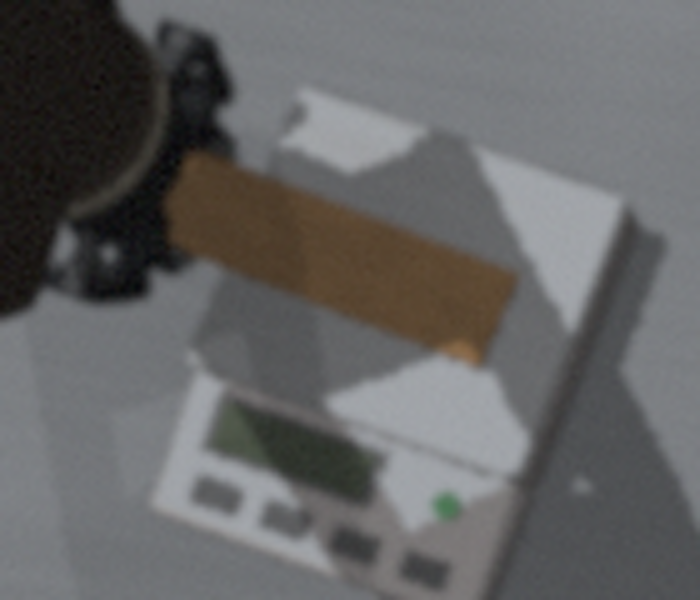

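```bash
python3 - <<'E'
from h import *
f=lambda a,b,z:P('top',80+(a+.5)/5-.5,170+(b+.5)/5-.5,z)
t=(f(516,273,75)+f(481,363,75))/2
print('tail',t); c=np.array([513.4,231.4]); th=np.radians(-9.5)
ux=np.array([np.cos(th),np.sin(th)]);uy=np.array([-np.sin(th),np.cos(th)])
print((t-c)@ux,(t-c)@uy, np.array([530.7,345.5])-166.5*uy)
E
```

```text
tail [500.6  181.05]
-4.314308744591398 -51.77208939241626 [503.21957362 181.28344734]
```

Request:
{"api": "move_arm", "payload": {
  "steps": [3,0,-2,0,40,0,0,-2,0,40,0,0,-1,0,40,0,0,-1,0,40,0,0,0,0,40]
}}

```text
time: 12.0
eef_pos: [533.3, 345.3, 63.0]
orientation: [0.0, 0.764, 0.646, 0.0]
force: [1.1, -0.6, 1.4]
opening: 0.561
```

Request:
{"api": "move_arm", "payload": {
  "steps": [0,0,-0.5,0,40,0,0,0,0,40]
}}

```text
time: 12.17
eef_pos: [533.3, 345.3, 62.7]
orientation: [0.0, 0.764, 0.646, 0.0]
force: [-0.2, -0.3, 2.9]
opening: 0.563
```

Request:
{"api": "move_arm", "payload": {
  "steps": [0,0,-0.5,0,40,0,0,0,0,40]
}}

```text
time: 12.33
eef_pos: [533.3, 345.3, 62.3]
orientation: [0.0, 0.764, 0.646, 0.0]
force: [-1.0, -1.6, 6.0]
opening: 0.559
```

Request:
{"api": "move_arm", "payload": {
  "steps": [0,0,-0.5,0,40,0,0,0,0,40]
}}

```text
time: 12.5
eef_pos: [533.3, 345.3, 61.9]
orientation: [0.0, 0.764, 0.646, 0.0]
force: [-0.1, -1.0, 7.5]
opening: 0.559
```

The force rises to about 7 N, so the board is resting on the platform. I'll open slowly.

Request:
{"api": "move_arm", "payload": {
  "steps": [0,0,0.5,0,46,0,0,0,0,50,0,0,0,0,52,0,0,0,0,55,0,0,0,0,60,0,0,0,0,70,0,0,0,0,80,0,0,0,0,80,0,0,0,0,80]
}}

```text
time: 13.25
eef_pos: [533.2, 345.3, 62.1]
orientation: [-0.0, 0.764, 0.646, -0.0]
force: [-0.7, -0.2, 0.1]
opening: 0.939
```

```bash
python3 - <<'E'
from h import *
p,d=grab_frame('side'); crop(p,210,300,370,420,5,'pics/l.png'); 
p,d=grab_frame('top'); crop(p,80,170,220,290,5,'pics/m.png'); s=read_state();print(s['eef_pos'],s['force'],s['opening'])
E
```

```text
[533.20712484 345.25265771  62.09784376] [ 0.57227197 -0.37572515  0.25205207] 0.9374855290107641
```

View pics/m.png

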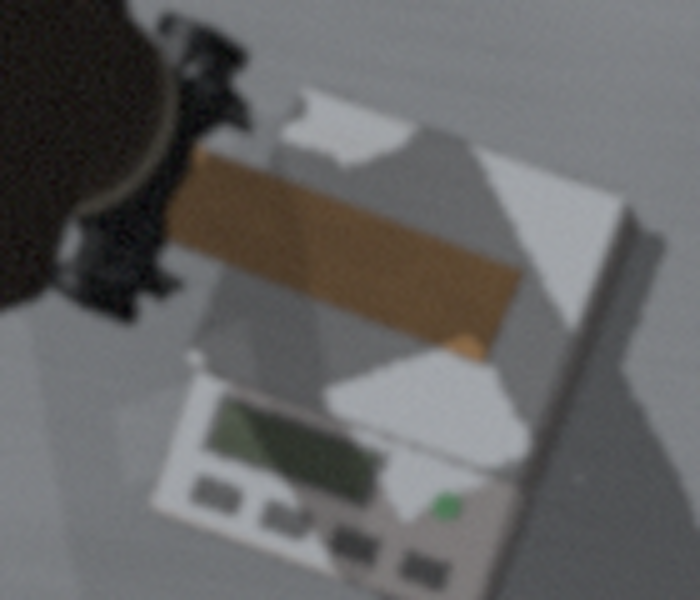

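View pics/l.png

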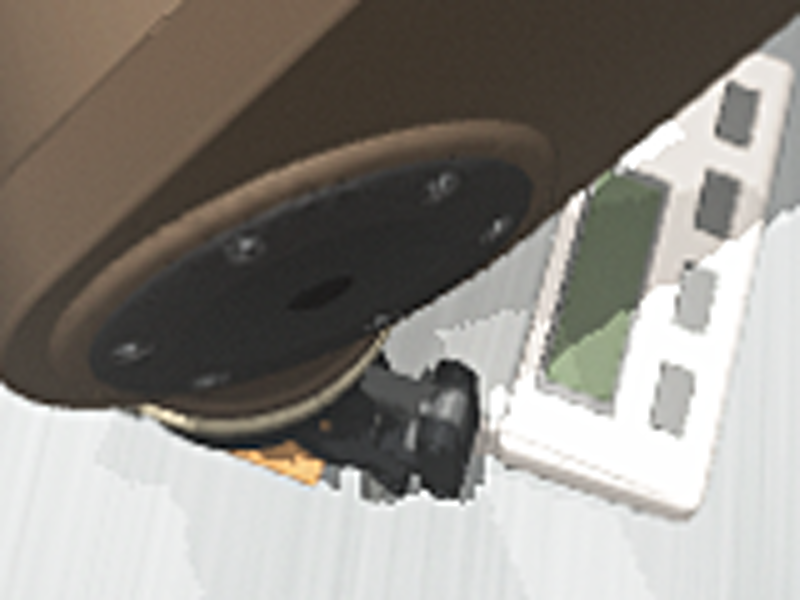

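Released, and the board lies flat with its end still overhanging the left platform edge. I'll back off to look at it clearly before centring.

Request:
{"api": "move_arm", "payload": {
  "steps": [0,0,10,0,80,0,0,30,0,80,0,0,35,0,40,0,-10,30,0,0,0,-40,10,0,0,0,-40,10,0,0,0,-40,5,0,0,0,-40,0,0,0,0,-40,0,0,0,0,-40,0,0,0,0,-40,0,0,0,0,-40,0,0,0]
}}

```text
time: 14.35
eef_pos: [532.9, 13.4, 193.1]
orientation: [0.0, 0.764, 0.646, 0.0]
force: [1.0, 0.4, -0.6]
opening: -0.001
```

Request:
{"api": "move_arm", "payload": {
  "steps": [0,-40,0,0,0,0,-40,0,0,0,0,-30,0,0,0,0,0,0,0,0]
}}

```text
time: 14.68
eef_pos: [533.5, -99.6, 193.0]
orientation: [0.001, 0.765, 0.644, 0.0]
force: [0.3, -0.6, 0.1]
opening: 0.003
```

```bash
python3 - <<'E'
from h import *
p,d=grab_frame('side'); crop(p,210,260,370,420,5,'pics/n_s.png'); cv2.imwrite('pics/n.png',p[:,:,::-1])
p,d=grab_frame('top'); crop(p,80,170,220,290,5,'pics/n_t.png'); s=read_state();print(s['eef_pos'],s['force'],s['opening'])
E
```

```text
[533.15372775 -95.89549977 192.72139703] [0.66924557 1.00879017 0.28484816] 2.4371042898437225e-06
```

View pics/n_s.png

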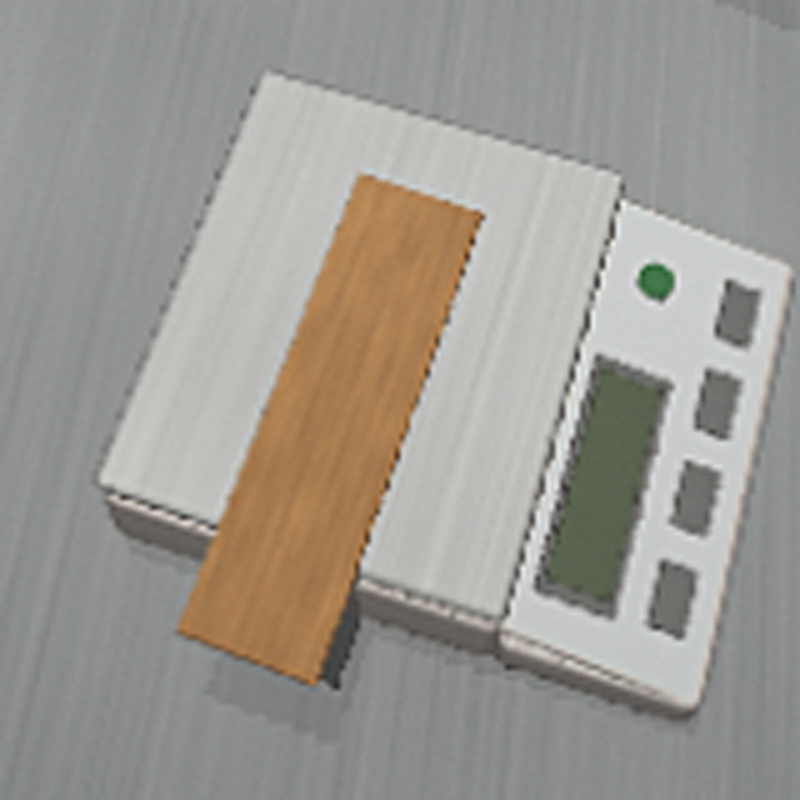

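View pics/n_t.png

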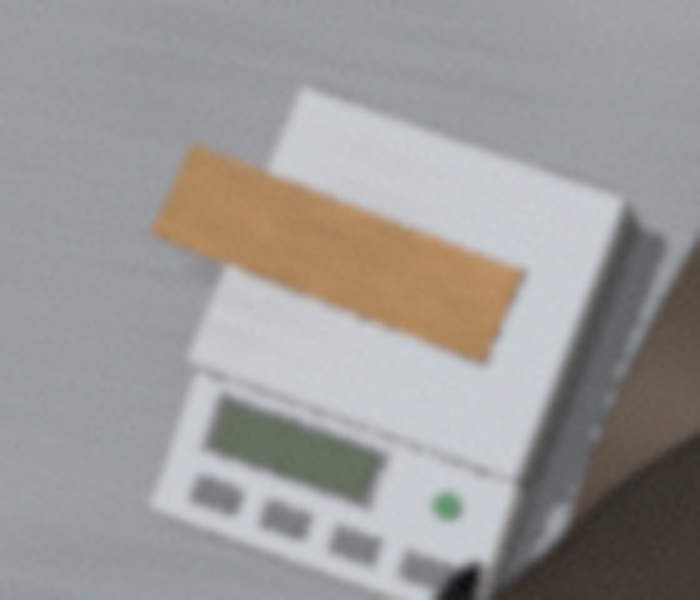

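Board and platform are both fully visible. In the side crop the board corners are at (360,175), (484,214), (318,685) and (178,632). In the top crop they are at (194,145), (523,270), (486,363) and (152,234).

```bash
cat > rel.py <<'E'
from h import *
def rel(n,x0,y0,pl,bd):
    f=lambda L,z:np.array([P(n,x0+(a+.5)/5-.5,y0+(b+.5)/5-.5,z) for a,b in L])
    p=f(pl,65);b=f(bd,68); c=p.mean(0);bc=b.mean(0)
    # corner order: far-left(+x,+y), far-right, near-right, near-left
    d=lambda q:(q[0]-q[1])+(q[3]-q[2])
    ap=np.degrees(np.arctan2(*d(p)[::-1]))-90;ab=np.degrees(np.arctan2(*d(b)[::-1]))-90
    th=np.radians(ap);ux=np.array([np.cos(th),np.sin(th)]);uy=np.array([-ux[1],ux[0]])
    print(n,'plat',c.round(1),ap.round(2),'board',bc.round(1),ab.round(2),'rel x,y',((bc-c)@ux).round(1),((bc-c)@uy).round(1))
E
python3 - <<'E'
from rel import *
rel('side',210,260,[(102,485),(268,72),(622,175),(500,618)],[(178,632),(360,175),(484,214),(318,685)])
rel('top',80,170,[(304,88),(624,200),(515,478),(190,357)],[(194,145),(523,270),(486,363),(152,234)])
E
```

```text
side plat [509.2 234.7] -9.51 board [516.1 270.3] -11.25 rel x,y 0.9 36.3
top plat [513.4 231.4] -9.96 board [519.8 267.5] -11.04 rel x,y 0.1 36.7
```

Both cameras agree that the board is 36.5 mm too far along the platform's +y, with x centred and yaw about 1.4° off. I'll press on its middle and drag it back by (-6.5,-36) with a +1.4° turn.

Request:
{"api": "move_arm", "payload": {
  "steps": [-1,25,0,0,0,-1,36,0,0,0,-1,36,0,0,0,-1,36,0,0,0,-1,36,0,0,0,-1,36,0,0,0,-1,36,0,0,0,-1,36,0,0,0,-1,36,0,0,0,-2,26,0,0,0,-2,15,0,0,0,-1,7,0,0,0]
}}

```text
time: 15.78
eef_pos: [518.0, 269.7, 192.4]
orientation: [-0.0, 0.763, 0.647, 0.0]
force: [-0.3, 0.7, 0.7]
opening: 0.003
```

Request:
{"api": "move_arm", "payload": {
  "steps": [0,0,-20,0,0,0,0,-30,0,0,0,0,-25,0,0,0,0,-15,0,0,0,0,-8,0,0,0,0,-3,0,0,0,0,0,0,0,0,0,0,0,0]
}}

```text
time: 16.45
eef_pos: [519.7, 266.5, 92.0]
orientation: [0.0, 0.764, 0.646, 0.001]
force: [0.2, -0.4, 0.6]
opening: -0.003
```

Request:
{"api": "move_arm", "payload": {
  "steps": [0,0,-3,0,0,0,0,-2,0,0,0,0,-1,0,0,0,0,-0.5,0,0,0,0,0,0,0]
}}

```text
time: 16.87
eef_pos: [519.4, 266.3, 85.1]
orientation: [0.0, 0.764, 0.646, 0.0]
force: [-0.8, -1.5, 5.3]
opening: 0.002
```

Request:
{"api": "move_arm", "payload": {
  "steps": [0,0,-0.5,0,0,0,0,0,0,0]
}}

```text
time: 17.03
eef_pos: [519.4, 266.3, 85.0]
orientation: [0.0, 0.764, 0.646, 0.0]
force: [-3.0, -1.8, 14.0]
opening: 0.002
```

Request:
{"api": "move_arm", "payload": {
  "steps": [0,0,-0.3,0,0,0,0,0,0,0]
}}

```text
time: 17.2
eef_pos: [519.4, 266.3, 85.0]
orientation: [0.0, 0.764, 0.646, 0.0]
force: [-4.8, -2.5, 19.4]
opening: 0.0
```

Contact is at 19 N, so I'll drag.

Request:
{"api": "move_arm", "payload": {
  "steps": [-0.5,-2,0,0,0,-0.5,-4,0,0.2,0,-1,-5,0,0.2,0,-1,-5,0,0.2,0,-1,-5,0,0.2,0,-1,-5,0,0.2,0,-0.5,-4,0,0.2,0,-0.5,-4,0,0.2,0,-0.5,-2,0,0,0,0,0,0,0,0]
}}

```text
time: 18.03
eef_pos: [514.2, 230.7, 85.0]
orientation: [0.001, 0.756, 0.655, 0.002]
force: [2.0, 0.5, 13.5]
opening: 0.001
```

Moved (-5.2,-35.6). Now lift straight up and look.

Request:
{"api": "move_arm", "payload": {
  "steps": [0,0,2,0,0,0,0,10,0,0,0,0,30,0,0,0,0,40,0,0,0,-20,20,0,0,0,-38,10,0,0,0,-40,0,0,0,0,-40,0,0,0,0,-40,0,0,0,0,-40,0,0,0,0,-40,0,0,0,0,-40,0,0,0]
}}

```text
time: 19.03
eef_pos: [512.2, -69.6, 196.6]
orientation: [0.0, 0.756, 0.655, 0.0]
force: [1.4, -0.2, -0.3]
opening: -0.0
```

Request:
{"api": "move_arm", "payload": {
  "steps": [0,-40,0,0,0,0,-20,0,0,0,0,0,0,0,0]
}}

```text
time: 19.28
eef_pos: [512.7, -131.6, 196.5]
orientation: [0.001, 0.757, 0.654, 0.0]
force: [0.6, -0.6, 0.9]
opening: 0.002
```

```bash
python3 - <<'E'
from h import *
p,d=grab_frame('side'); crop(p,210,260,370,420,5,'pics/o_s.png'); cv2.imwrite('pics/o.png',p[:,:,::-1])
p,d=grab_frame('top'); crop(p,80,170,220,290,5,'pics/o_t.png'); s=read_state();print(s['eef_pos'],s['force'],s['opening'])
E
```

```text
[ 512.42228648 -128.36137612  196.21083233] [ 1.34795084 -0.68507406  0.48430272] 0.002670805731637373
```

View pics/o_s.png

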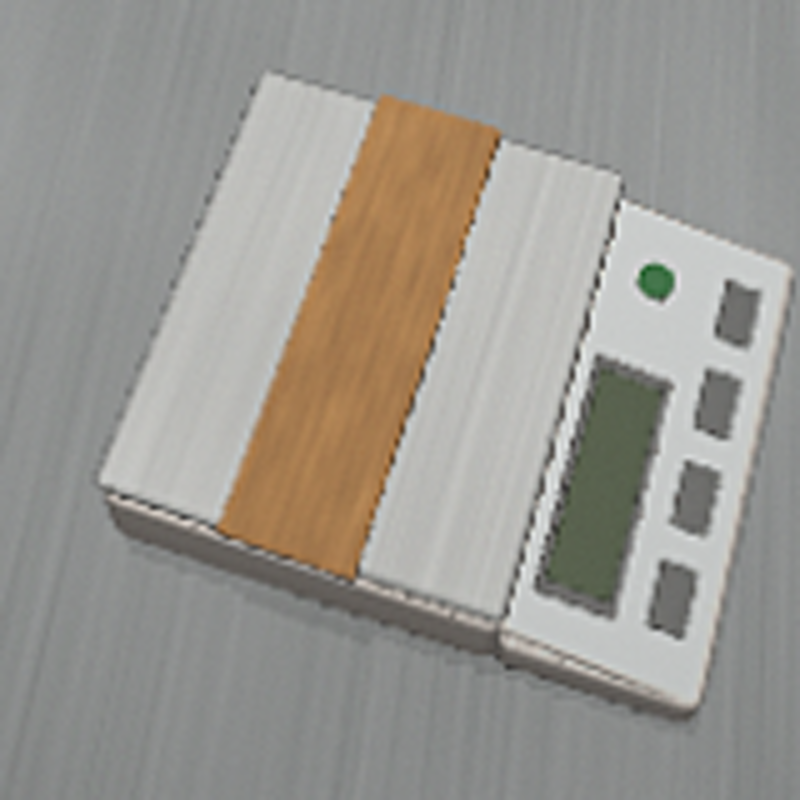

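View pics/o_t.png

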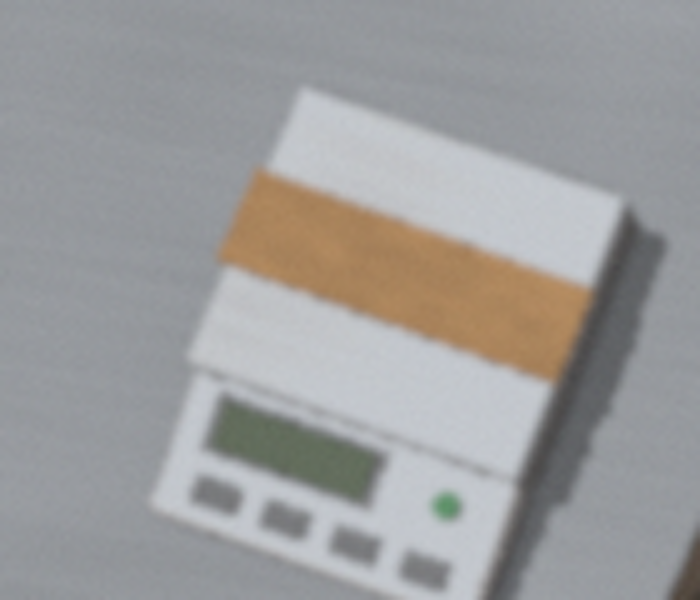

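View pics/o.png

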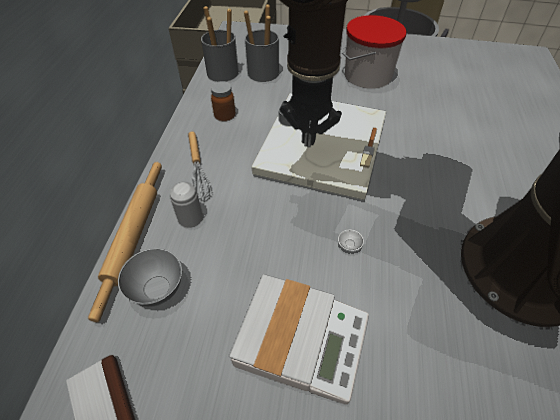

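The board lies flat and spans the middle of the platform. Side-crop corners are (380,95), (500,133), (355,577) and (220,528); top-crop corners are (260,170), (592,290), (553,380) and (219,258). The other objects look untouched.

```bash
python3 - <<'E'
from rel import *
rel('side',210,260,[(102,485),(268,72),(622,175),(500,618)],[(220,528),(380,95),(500,133),(355,577)])
rel('top',80,170,[(304,88),(624,200),(515,478),(190,357)],[(260,170),(592,290),(553,380),(219,258)])
a=cv2.imread('pics/side0.png');b=cv2.imread('pics/o.png')
s=read_state();print(s['time'],np.abs(s['joint_velocities']).max())
print(env.hand_in())
E
```

```text
side plat [509.2 234.7] -9.51 board [511.4 234.6] -9.84 rel x,y 2.2 0.3
top plat [513.4 231.4] -9.96 board [515.  232.5] -10.11 rel x,y 1.4 1.4
19.3833 0.037112934874775634
the job is handed in; nothing more can be done
None
```

The cake board is lying flat in the middle of the scale platform. I handed the job in at about 19.4 s of the 58 s allowed.

**What I did:**
1. I dragged the board about 96 mm across the slab with the closed fingertips (up to about 14 N), until its end overhung the left edge by about 52 mm.
2. I pinched it by that overhanging end, lifted it off and carried it level to the scale.
3. The fingertips reach below the board, so I set it down with that end past the platform edge (about 7 N contact) and let go.
4. I then pressed on its top (up to about 19 N) and slid it the last 36 mm into the middle.

**Last checks:**
- **Position:** the side camera puts the board centre 2.2 mm (x) and 0.3 mm (y) from the platform centre; the top camera says 1.4 mm and 1.4 mm.
- **Angle:** it is aligned with the platform to within about 0.3°.
- **Arm:** it is clear of everything, over the slab.
- **Cameras:** the two disagree by about 4 mm in absolute position. I relied on offsets within each picture, which agree to about 1 mm.
- **Other objects:** none looked moved in the final side view, but I judged that by eye rather than measuring it. The gripper partly hides the cutters in that picture.

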